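# Free the wide drawer of the parts chest

## Robot

A 6-joint arm with a two-finger parallel gripper is mounted at the origin on the work surface. World frame = base frame: x ahead of the robot, y to its left, z up, the work surface at z = 0. Lengths are in m, angles in rad, forces in N, time in s.
With the tool pointing down it reaches from about 0.35 to 1 m from the base axis. Payload 7.1 kg.
Tool frame: the origin (TCP) lies between the finger pads; the fingertips stand 22 mm ahead of it and the grasp point (between the pads) lies 3 mm ahead of it; x points along the fingers, y is the direction in which the jaws open and shut, and the axes are right-handed (so a half turn about x gives the same grasp; the last joint's range is limited). The gripper opens to 85 mm and grips with 20 to 120 N. Pads are 22 mm wide; open, the fingers measure 114 mm over their backs; the gripper's body (76 mm by 85 mm) begins 54 mm behind the grasp point. The pads swing forward as they close: fully open they stand 13 mm farther back than shut.
Start: joints at [1.283, 0.423, 1.63, -0, 1.089, -0.019], TCP at [0.166, 0.603, 0.253] pointing down, gripper open.
Joint ranges: [-3, 3], [-0.9, 2.11], [0.09, 2.58], [-1.31, 4.45], [0.11, 2.69], [-2.54, 2.54]. Speed limits (rad/s): [2.39, 2.39, 3.01, 3.14, 3.14, 3.14].

## Interface

Orientations are given as a rotation vector (axis times angle).
In Python, from rig import manip gives the robot as it stands. The module is installed in compiled form; this text tells all that it offers. Calls block until the motion is done:
- manip.move_to(position, orientation): joint-space move of the TCP to a pose.
- manip.servo_line(position, orientation=None, rate=0.15): straight line of the TCP; orientation=None keeps the orientation; rate is the mean speed in m/s.
- manip.set_joints(angles): joint-space move.
- manip.command_gripper(opening, f_grip=None): finger opening in m; f_grip is the grip in N (None keeps the last); returns when the fingers have stopped.
- manip.hold(seconds).
- manip.solve_ik(position, orientation): joint angles nearest the present ones, or None.
- manip.camera(name): name is "side" or "top" or "wrist"; returns a dict with "image" (480x640x3 uint8, red, green, blue), "fx", "fy", "cx", "cy" (pixels), "k1" (the pictures are not rectified: a ray, as slopes to the right and down, at radius r is drawn at 1 + k1 r^2 times it, then the intrinsics apply), "cam_to_world" (4x4, takes a point from camera to world coordinates); the wrist camera has in their place "mount" (4x4, takes a point from camera to tool coordinates, whose origin is the TCP and whose axes are the tool frame's). Camera axes: x right, y down, z forward; pixel columns grow to the right and rows downward; lengths in m; the calibration is good to about 2 mm. A picture is of the moment at which its call begins: read the wrist's pose just before it. There is no depth.
A pose or a line that the arm cannot do raises manip.IKError and nothing moves.
- manip.sign_off(): hands the job in, once; it reports no verdict.
Readings, each from a call of its own:
- manip.get_time(): time.
- manip.get_joint_positions(): joint angles.
- manip.get_joint_vel(): joint speeds.
- manip.get_tau(): joint torques, N m.
- manip.get_position(): TCP position.
- manip.get_ee_rot(): TCP orientation.
- manip.get_contact_force(): force on the tool from outside, world axes, zero at the start.
- manip.get_torque(): the same for the moment, N m.
- manip.get_width(): finger opening in m.
Only numpy, scipy, OpenCV 4.12 (cv2) and the standard library are available. Lean on these libraries where they do the work, as an engineer would, in place of code of your own. Each camera call takes 0.05 s, during which the arm holds its last target.

## Task

The wide drawer of the small-parts chest (the side where the low wall across the top tray leaves more room) is locked by its drop stay, the upright bar with a black grip by the lid hinge straight behind its knob. Lift that stay all the way up, where it stays by itself, then pull the wide drawer out by its knob to at least half of its travel and let go. Leave the narrow drawer's stay down.

Things in the scene. Friction and masses are not known exactly. Their poses are not given: they have to be found in the camera images.
- chest: Grey steel parts chest fixed to the bench, 150 mm deep (x), 360 wide (y), flat top 85 above the bench. Origin: centre of its underside; +x to the rear (lid hinge), -x to the drawer fronts, z up. Lid fixed open, rising rearward at 22 degrees from x=+78. Drawers side by side: wide (203 mm, centre y=+70), narrow (128 mm, y=-110), fronts at x=-81. Loose parts lie about it, none taller than 50 mm.
- wide_stay_grip (a point): Centre of the black grip on the wide drawer's stay: upright block 24 mm along chest x, 14 along y, 34 tall, on an 8 mm square bar; 15 mm clear of the chest top when down. Then at chest (+46, +70, +117) mm. Slides straight up 40 mm to a stop, resists with about 4 N, stays where left. The drawer is free once it is up by more than 20 mm. Axes as the chest's.
- wide_drawer_knob (a point): Centre of the wide drawer's knob head: aluminium cylinder, diameter 24 mm, 20 long, lying along chest x on a 12 mm stalk, 16 mm clear of the drawer front. At chest (-107, +70, +44) mm when shut. The drawer slides along chest -x, 80 mm in all, resists with about 2 N, stays where left; locked while its stay is down. Axes as the chest's.
- narrow_stay_grip (a point): Centre of the black grip on the narrow drawer's stay, like the other, at chest (+46, -110, +117) mm. Not to be lifted. Axes as the chest's.

How it is judged:
By the outcome, as a careful person would: the job done as asked, in the order asked, and still so for the second after the job is handed in, with the robot touching nothing.
It also fails if it takes over 45 s, if anything falls off the work surface, if the arm or the gripper's body presses on something with over 40 N, if the wrist force passes 120 N, or if a joint passes its speed limit or range.

## Working session

There is one attempt and no reset: what is moved stays moved. The work goes in short steps, each a Python script; the robot and the scene stay as the last script left them, time stands still between calls to the robot, and variables do not carry over. Pictures are saved under pics/ and viewed, and the job is handed in when it is done.

```bash
mkdir -p pics; cat > h.py <<'E'
from rig import manip
import numpy as np, cv2, pickle
def snap(n,tag):
    c=manip.camera(n); cv2.imwrite(f'pics/{n}_{tag}.png',c['image'][:,:,::-1]); pickle.dump(c,open(f'pics/{n}_{tag}.pkl','wb')); return c
def ray(c,u,v):
    K=np.array([[c['fx'],0,c['cx']],[0,c['fy'],c['cy']],[0,0,1]])
    x=(u-c['cx'])/c['fx'];y=(v-c['cy'])/c['fy'];a,b=x,y
    for _ in range(30):
        s=1+c['k1']*(a*a+b*b);a,b=x/s,y/s
    T=c['cam_to_world'];d=T[:3,:3]@np.array([a,b,1.]);return T[:3,3],d/np.linalg.norm(d)
def onz(c,u,v,z):
    o,d=ray(c,u,v);return o+d*(z-o[2])/d[2]
def proj(c,p):
    T=np.linalg.inv(c['cam_to_world']);q=T[:3,:3]@np.asarray(p)+T[:3,3];a,b=q[:2]/q[2];s=1+c['k1']*(a*a+b*b)
    return np.array([c['fx']*a*s+c['cx'],c['fy']*b*s+c['cy']])
def tri(L):
    A=np.zeros((3,3));B=np.zeros(3)
    for c,u,v in L:
        o,d=ray(c,u,v);P=np.eye(3)-np.outer(d,d);A+=P;B+=P@o
    x=np.linalg.solve(A,B);return x,[np.linalg.norm((np.eye(3)-np.outer(d,d))@(x-o)) for c,u,v in L for o,d in [ray(c,u,v)]]
E
python3 - <<'E'
from h import *
for n in('side','top'):
    c=snap(n,'0');print(n,c['fx'],c['k1'],c['cam_to_world'].round(3).tolist())
print(manip.get_time(),manip.get_ee_rot())
E
```

```text
side 444.66938968821637 -0.0744909815272284 [[0.814, -0.451, 0.367, 0.347], [-0.581, -0.64, 0.503, -0.349], [0.008, -0.623, -0.783, 0.615], [0.0, 0.0, 0.0, 1.0]]
top 436.3241180688881 -0.059175556060735074 [[0.024, -0.984, 0.175, 0.484], [-1.0, -0.026, -0.013, -0.014], [0.017, -0.175, -0.984, 0.748], [0.0, 0.0, 0.0, 1.0]]
0.1 [ 0.20987301  1.56068843 -0.21212996]
```

View pics/side_0.png

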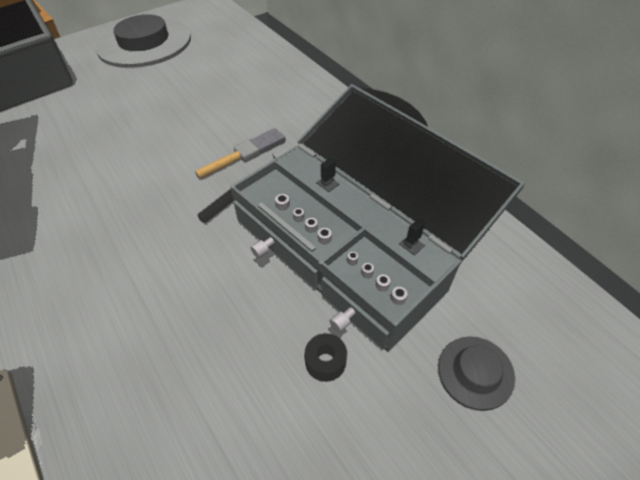

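View pics/top_0.png

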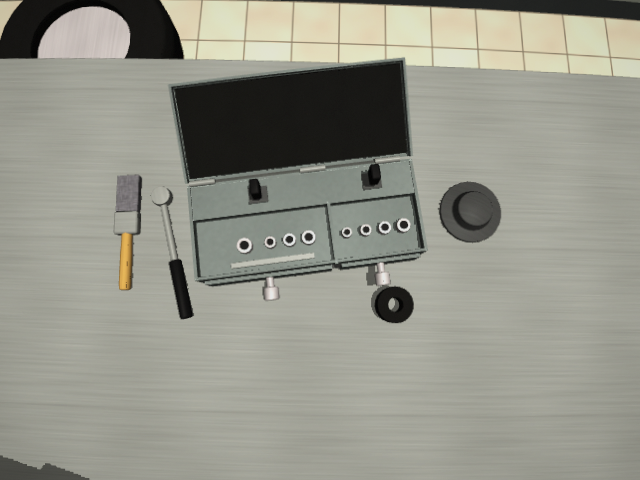

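The chest is clear in both views. The low wall leaves more room on the left (+y) side. The wide stay's grip is at about top (255,189) and side (328,170), and its knob at top (271,289) and side (262,248). I'll zoom in to refine these.

```bash
python3 - <<'E'
import cv2,numpy as np
t=cv2.imread('pics/top_0.png');s=cv2.imread('pics/side_0.png')
def cr(im,u,v,r=25): return cv2.resize(im[v-r:v+r,u-r:u+r],(390,290) if 0 else (300,300),interpolation=cv2.INTER_NEAREST)
a=np.hstack([cr(t,255,189),cr(t,271,285)]);b=np.hstack([cr(s,328,172),cr(s,262,248)])
cv2.imwrite('pics/crops.png',np.vstack([a,b]))
for n,im,pts in(('t',t,[(255,189),(373,175)]),('s',s,[(328,172),(416,232)])):
  for u,v in pts:
    w=im[v-18:v+18,u-18:u+18].max(2);m=(w<45).astype(np.uint8)
    k,l,st,ce=cv2.connectedComponentsWithStats(m)
    i=1+st[1:,4].argmax();print(n,ce[i]+[u-18,v-18],st[i],)
  for u,v in ([(271,289),(382,274)] if n=='t' else [(262,248),(342,319)]):
    w=im[v-18:v+18,u-18:u+18].min(2);m=(w>150).astype(np.uint8)
    k,l,st,ce=cv2.connectedComponentsWithStats(m)
    for i in range(1,k): print(n,'knob',ce[i]+[u-18,v-18],st[i])
E
```

```text
t [254.56561086 189.60180995] [ 12   8  13  21 221]
t [371.90034364 175.58419244] [  7   7  19  22 291]
t knob [271.3112426  292.99408284] [  0   6  36  30 845]
t knob [389.1778291  273.90069284] [ 14   6  22  24 433]
t knob [367.8828125 283.0625   ] [  0  11  14  25 128]
t knob [375.44444444 268.22222222] [11 10  2  5  9]
s [332.72127139 165.61124694] [ 12   0  24  27 409]
s [419.6515748  225.72834646] [  8   0  28  30 508]
s knob [252.82289417 247.84233261] [  0   0  29  36 463]
s knob [273.83544304 261.87341772] [22 26 14 10 79]
s knob [327.15168539 315.29213483] [  0   1  12  30 178]
s knob [342.85784314 317.60294118] [  9   7  21  20 204]
s knob [351.68333333 332.05      ] [ 19  24  17  12 120]
```

View pics/crops.png

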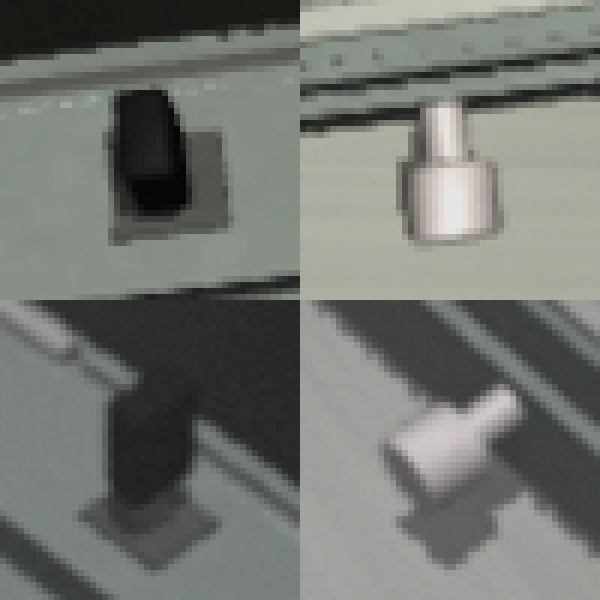

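```bash
cat > fit.py <<'E'
from h import *
from scipy.optimize import least_squares
t=pickle.load(open('pics/top_0.pkl','rb'));s=pickle.load(open('pics/side_0.pkl','rb'))
obs={'wg':((255,189.3),(328.6,170.3),(46,70,117)),'wk':((271.4,293.4),(259,248.3),(-107,70,44)),
 'ng':((373.5,174.5),(415.5,232),(46,-110,117))}
for k,(a,b,_) in obs.items():
    x,e=tri([(t,*a),(s,*b)]);print(k,x.round(4),np.round(e,4))
def w(p,q): c,s_=np.cos(p[2]),np.sin(p[2]);q=np.array(q)/1e3;return np.array([p[0]+c*q[0]-s_*q[1],p[1]+s_*q[0]+c*q[1],q[2]])
def f(p):
    r=[]
    for k,(a,b,q) in obs.items():
        r+=list(proj(t,w(p,q))-a)+list(proj(s,w(p,q))-b)
    return np.array(r)
def fit():
    r=least_squares(f,[.55,.1,0.]);return r
if __name__=='__main__':
    r=fit();print(r.x,r.fun.round(1))
    for k,(a,b,q) in obs.items():print(k,w(r.x,q))
    for n,c in(('top',t),('side',s)):
        im=cv2.imread(f'pics/{n}_0.png')
        for x in(-75,75):
            for y in(-180,180):
                for z in (0,85):
                    cv2.circle(im,tuple(int(v) for v in proj(c,w(r.x,(x,y,z)))),3,(0,0,255) if z else (255,0,0),1)
        cv2.imwrite(f'pics/{n}_fit.png',im)
E
python3 fit.py; python3 -c "
import cv2,numpy as np
a=cv2.imread('pics/top_fit.png')[40:340,130:530];b=cv2.imread('pics/side_fit.png')[70:370,170:570]
cv2.imwrite('pics/fit.png',np.hstack([a,b]))"
```

```text
wg [0.6613 0.0788 0.1172] [0.0001 0.0001]
wk [0.5096 0.0544 0.0498] [0.0009 0.0009]
ng [ 0.6891 -0.0983  0.1176] [0.0005 0.0005]
[0.62685799 0.00322076 0.15321892] [-0.4 -0.1  0.  -0.2 -0.9  0.1  0.9  1.2 -0.1  0.4  0.3  0.2]
wg [0.66163569 0.07942123 0.117     ]
wk [0.51042809 0.05607035 0.044     ]
ng [ 0.68910731 -0.09847006  0.117     ]
```

View pics/fit.png

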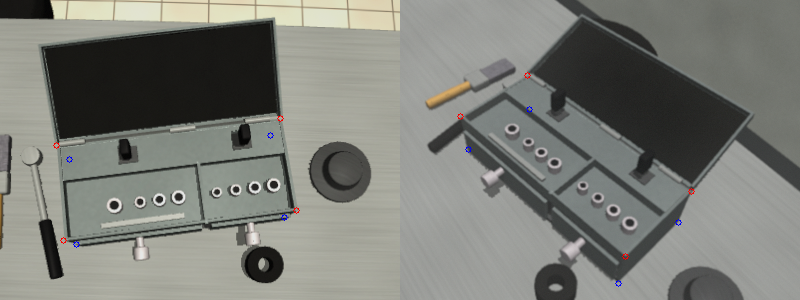

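```bash
cat >> h.py <<'E'
from scipy.spatial.transform import Rotation as R
P=np.array([0.62686,0.00322,0.15322])
cx=np.array([np.cos(P[2]),np.sin(P[2]),0]);cy=np.array([-np.sin(P[2]),np.cos(P[2]),0]);cz=np.array([0,0,1.])
def W(x,y,z): return np.array([P[0],P[1],0])+(cx*x+cy*y+cz*z)/1e3
def rot(sgn=1):
    X=-cz;Y=sgn*cy;return R.from_matrix(np.c_[X,Y,np.cross(X,Y)]).as_rotvec()
E
python3 - <<'E'
from h import *
t=pickle.load(open('pics/top_0.pkl','rb'));s=pickle.load(open('pics/side_0.pkl','rb'))
for a,b in(((171,87),(351,87)),((404,60),(521,186))):
    x,e=tri([(t,*a),(s,*b)]);d=x-W(0,0,0);print(1e3*np.array([d@cx,d@cy,d[2]]).round(3),e)
print(manip.get_joint_positions())
for sg in(1,-1):
    for q in((46,70,220),(46,70,120),(46,70,165),(-107,70,140),(-107,70,47),(-177,70,47),(-177,70,150)):
        j=manip.solve_ik(W(*q),rot(sg));print(sg,q,None if j is None else np.round(j,2))
E
```

```text
[209. 176. 149.] [np.float64(0.0011964337551927102), np.float64(0.001196433755192654)]
[ 211. -178.  148.] [np.float64(0.0017604556795956918), np.float64(0.001760455679595609)]
[ 1.28299192e+00  4.23816635e-01  1.63063558e+00 -1.28347244e-05
  1.08858895e+00 -1.90045319e-02]
1 (46, 70, 220) [ 0.1   0.52  1.56 -0.    1.07 -1.62]
1 (46, 70, 120) [ 0.1   0.64  1.61 -0.    0.89 -1.62]
1 (46, 70, 165) [ 0.1   0.58  1.59 -0.    0.97 -1.62]
1 (-107, 70, 140) [ 0.09  0.43  1.95 -0.    0.76 -1.64]
1 (-107, 70, 47) [ 0.09  0.6   1.97 -0.    0.57 -1.64]
1 (-177, 70, 47) [ 0.08  0.55  2.12 -0.    0.47 -1.65]
1 (-177, 70, 150) [ 0.08  0.33  2.09 -0.    0.72 -1.65]
-1 (46, 70, 220) [ 0.1   0.52  1.56 -0.    1.07  1.52]
-1 (46, 70, 120) [ 0.1   0.64  1.61 -0.    0.89  1.52]
-1 (46, 70, 165) [ 0.1   0.58  1.59 -0.    0.97  1.52]
-1 (-107, 70, 140) [ 0.09  0.43  1.95 -0.    0.76  1.5 ]
-1 (-107, 70, 47) [ 0.09  0.6   1.97 -0.    0.57  1.5 ]
-1 (-177, 70, 47) [ 0.08  0.55  2.12 -0.    0.47  1.49]
-1 (-177, 70, 150) [ 0.08  0.33  2.09 -0.    0.72  1.49]
```

```bash
python3 - <<'E'
from h import *
manip.command_gripper(0.06,30)
manip.move_to(W(46,70,200),rot())
print(manip.get_time(),manip.get_position()-W(46,70,200),manip.get_contact_force())
manip.servo_line(W(46,70,150),rate=.12)
snap('side','1');snap('wrist','1')
print(manip.get_time())
E
python3 -c "
import cv2,numpy as np
cv2.imwrite('pics/v1.png',np.hstack([cv2.resize(cv2.imread('pics/wrist_1.png'),(400,300)),cv2.imread('pics/side_1.png')[70:370,170:570]]))"
```

```text
3.0333 [-9.06038535e-05  8.52083708e-04  8.69751694e-05] [-0.50089146 -0.48298902 -0.54839605]
3.7
```

View pics/v1.png

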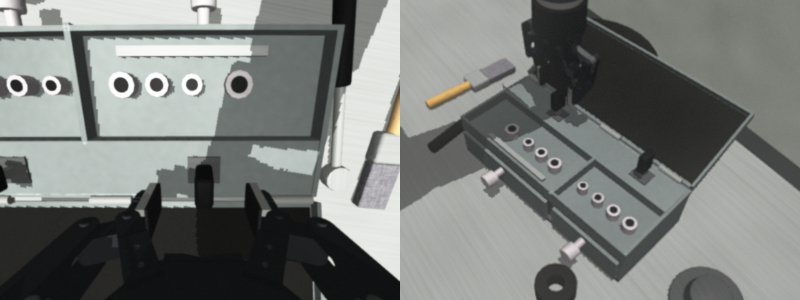

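The wrist view shows the grip (column 203) midway between the pads (columns 150 and 258), so it is aligned. Next I'll go down, grip it and lift.

```bash
python3 - <<'E'
from h import *
manip.servo_line(W(46,70,120),rate=.08)
print('down',manip.get_contact_force().round(1))
manip.command_gripper(0.0,40)
print('w',manip.get_width(),manip.get_contact_force().round(1))
z0=manip.get_position()[2]
p=manip.get_position()
manip.servo_line(p+[0,0,.036],rate=.04)
print('36',manip.get_contact_force().round(1),manip.get_width(),manip.get_time())
for k in range(37,46):
    manip.servo_line(p+[0,0,k/1e3],rate=.02); f=manip.get_contact_force()
    print(k,f.round(1),(manip.get_position()[2]-z0).round(4))
    if f[2]<-14: break
snap('side','2');snap('wrist','2');print(manip.get_time())
E
python3 -c "
import cv2,numpy as np
cv2.imwrite('pics/v2.png',np.hstack([cv2.resize(cv2.imread('pics/wrist_2.png'),(400,300)),cv2.imread('pics/side_2.png')[70:370,170:570]]))"
```

```text
down [-0.3  0.4  0.6]
w 0.013485669434478943 [-1.3  4.4  3.4]
36 [-1.3  4.2  1.9] 0.013341546385638085 5.7667
37 [ 0.5  3.8 -0.6] 0.037
38 [ 0.1  5.2 -2.9] 0.0378
39 [ 1.1  4.6 -4.3] 0.0389
40 [ 1.3  5.3 -1.9] 0.0401
41 [ 3.   4.3 -9.8] 0.0401
42 [  6.5   6.2 -16.3] 0.0402
7.3667
```

View pics/v2.png

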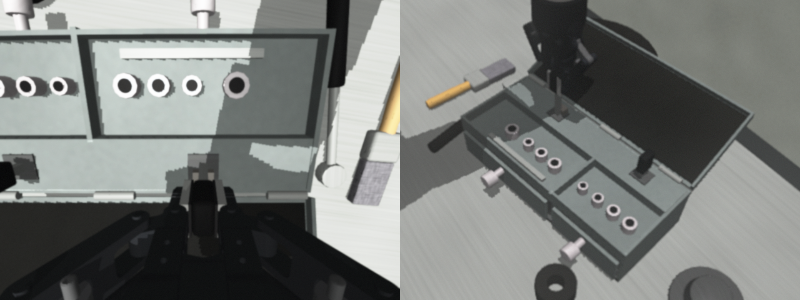

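The force rose sharply at 40 mm, which is the stop, and the stay was still in the grip. I'll release it, retreat, check, and move to above the knob.

```bash
python3 - <<'E'
from h import *
p=manip.get_position(); manip.servo_line(W(46,70,160),rate=.05)
manip.command_gripper(0.06,40)
manip.servo_line(W(46,70,215),rate=.12)
manip.servo_line(W(-107,70,160),rate=.2)
print(manip.get_time(),manip.get_contact_force().round(1))
snap('side','3');snap('wrist','3')
E
python3 -c "
import cv2,numpy as np
cv2.imwrite('pics/v3.png',np.hstack([cv2.resize(cv2.imread('pics/wrist_3.png'),(400,300)),cv2.imread('pics/side_3.png')[70:370,170:570]]))"
```

```text
9.7 [ 0.2  0.5 -0.5]
```

View pics/v3.png

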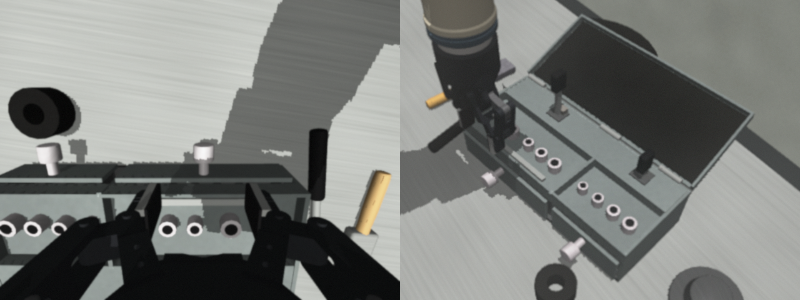

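The wide stay is up and staying up, with its bar showing below the grip, and the narrow stay is down. The knob (column 204) is centred between the fingers. I'll descend on it.

```bash
python3 - <<'E'
from h import *
manip.servo_line(W(-108,70,80),rate=.12)
f=manip.get_contact_force();print(f.round(1))
manip.servo_line(W(-108,70,48),rate=.06)
print(manip.get_contact_force().round(1))
manip.command_gripper(0.0,40)
print('w',manip.get_width(),manip.get_contact_force().round(1),manip.get_time())
snap('side','4')
p=manip.get_position()
for d in (10,40,70):
    manip.servo_line(p-cx*d/1e3,rate=.06)
    print(d,manip.get_contact_force().round(1),manip.get_width(),((manip.get_position()-p)@cx).round(4))
print(manip.get_time());snap('side','5');snap('top','5')
E
python3 -c "
import cv2,numpy as np
cv2.imwrite('pics/v5.png',np.hstack([cv2.imread('pics/top_5.png')[40:340,130:530],cv2.imread('pics/side_5.png')[70:370,170:570]]))"
```

```text
[-0.7  0.4  0.8]
[ 0.9 -0.6  0.4]
w 0.022445361105314792 [-1.3  5.   4.6] 11.725
10 [-2.1  2.5  2.6] 0.022546714602400028 -0.0107
40 [-2.9  0.9  3.2] 0.02272343722836617 -0.0408
70 [-3.1 -0.3  4.1] 0.022685815616141056 -0.0709
13.3917
```

View pics/v5.png

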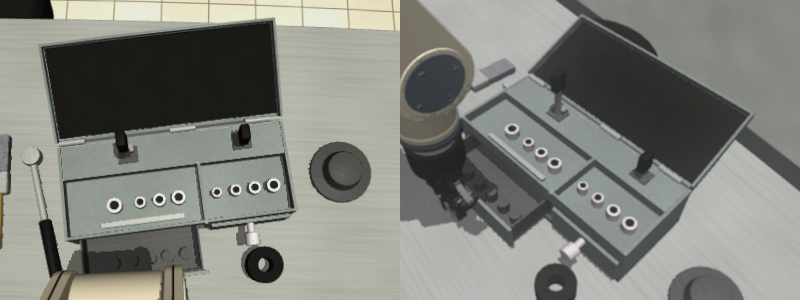

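The drawer is out. I'll release the knob, retreat upward and check.

```bash
python3 - <<'E'
from h import *
manip.command_gripper(0.06,40)
p=manip.get_position()
manip.servo_line(p+[0,0,.16],rate=.12)
manip.servo_line(p+[-.02,.15,.22],rate=.2)
snap('side','6');snap('top','6');print(manip.get_time(),manip.get_contact_force().round(1))
E
python3 -c "
import cv2,numpy as np
cv2.imwrite('pics/v6.png',np.hstack([cv2.imread('pics/top_6.png')[40:400,130:530],cv2.imread('pics/side_6.png')[70:430,170:570]]))"
```

```text
16.4917 [-0.6 -0.6  0.3]
```

View pics/v6.png

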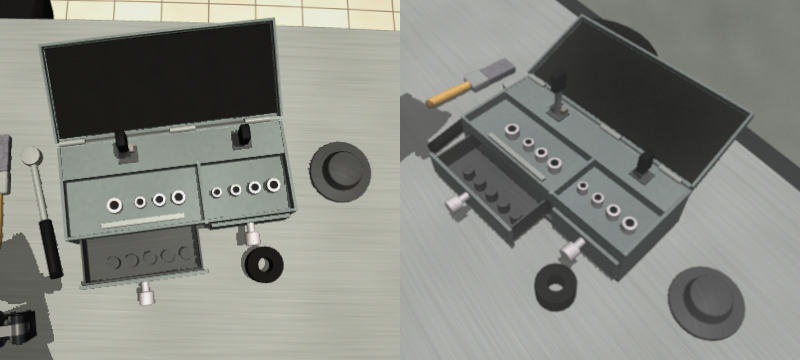

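```bash
python3 - <<'E'
from h import *
t=pickle.load(open('pics/top_6.pkl','rb'));s=pickle.load(open('pics/side_6.pkl','rb'))
x,e=tri([(t,277,336.5),(s,454,0+204+70) if 0 else (s,625-400+0,274)] );d=x-W(0,0,0);print(x,e,d@cx,d@cy)
print((onz(t,277,336.5,.044)-onz(t,271.4,293.4,.044))@cx)
print(proj(t,W(-177,70,44)),proj(s,W(-177,70,44)),proj(s,W(46,70,157)))
manip.sign_off()
E
```

```text
[0.44278102 0.04303423 0.04807576] [np.float64(0.0008794053454503239), np.float64(0.000879405345450361)] -0.1758459570966576 0.06744214754389334
-0.06828189488386249
[275.46957924 337.83404019] [224.43405299 274.80624816] [328.92264931 151.15364992]
the job is handed in; nothing more can be done
```

The wide drawer's stay is up and the wide drawer is pulled out well past half its travel. The job is handed in.

- **Stay:** I gripped it from above and lifted it until the force jumped at 40 mm of travel, which is its stop. It stayed up after I let go.
- **Drawer:** I gripped the knob and pulled it along chest -x with about 3 N of force, moving the arm 70.9 mm. Measured from the final pictures, the knob had moved about 68–69 mm of the 80 mm travel.
- **Final pictures:** the wide stay is up, the narrow stay is down and the narrow drawer is shut. The loose parts look undisturbed, and the arm is clear of everything.
- **Limits:** the robot's clock read about 16.5 s at the last check. The highest force I read was about 19 N, against the stay's stop.

No checks failed. The camera and arm figures for the drawer differ by about 2–3 mm, roughly the calibration error.

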